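# Load a thrust washer into the spring-fed washer feeder

## Robot

A 7-joint arm with a two-finger parallel gripper is mounted at the origin on a cart in front of the work surface, level with it; the furniture and walls round the work are solid. World frame = base frame: x ahead of the robot, y to its left, z up, the work surface at z = 0. Lengths are in m, angles in rad, forces in N, time in s.
With the tool pointing down it reaches from about 0.4 to 0.925 m from the base axis. Payload 5.6 kg.
Tool frame: the origin (TCP) lies on the centre line of the jaws, within the pads' length; the fingertips stand 25 mm ahead of it and the grasp point (between the pads) lies 6 mm ahead of it; z points along the fingers, y is the line along which they close (so a half turn about z gives the same grasp; the last joint's range is limited). The gripper opens to 85 mm and grips with 20 to 120 N. Pads are 22 mm wide; open, the fingers measure 114 mm over their backs; the gripper's body (76 mm by 85 mm) begins 54 mm behind the grasp point. The pads swing forward as they close: fully open they stand 13 mm farther back than shut.
Start: joints at [1.078, 0.468, -0.012, 1.603, 0.006, 1.071, -0.056], TCP at [0.283, -0.585, 0.256] pointing down, gripper open.
Joint ranges: [-2.53, 2.53], [-0.31, 2.02], [-1.57, 1.55], [0.28, 2.44], [-1.29, 4.43], [0.15, 1.84], [-2.92, 2.92]. Speed limits (rad/s): [2.57, 2.57, 3.14, 3.14, 3.14, 3.14, 3.14].

## Interface

Orientations are given as a unit quaternion [w, x, y, z].
In Python, from plant import observe, capture, camera_model, manip, models gives the robot as it stands.
- The arm moves only by the tool move_arm, never from a script. Its argument "commands" is a list that holds one entry, the list of rows, each a list of 7 numbers: the turn, a rotation vector about the tool's x, y, z in degrees, then the shift along the tool's x, y, z in mm, then the opening in per cent of the stroke, from 0 (shut) to 100 (fully open). A call has 1 to 10 rows; each row is the pose to reach, as a shift and turn from the pose commanded when the call began, along the tool's axes at that moment; what a row does not reach only later rows make up. A row lasts 1/10 s, in which the tool goes at most 50 mm and 8.59 degrees, less where a joint would pass 70% of its speed; a pose out of reach is approached as far as the arm can. A call with a gripper value outside its range is refused whole. The fingers move at their own pace and stop on an object; the grip force is fixed at half the most. Time passes only in rows, so rows that repeat a pose let the fingers close. It gives the time, the measured TCP pose, the force, the opening and the grip force at its end, in the units of the state.
- observe(): the state, without advancing time (a new reading comes with each control period).
- capture(name): name is "side" or "top"; returns the picture (420x560x3 uint8, blue, green, red); there is no depth.
- camera_model(name): a dict with "vertical_fov" (degrees; the focal length in pixels is half the picture's height over the tangent of half this angle, whatever the lens; pixels are square), "cx", "cy" (the principal point, pixels), "distortion" ([k1, k2, p1, p2, k3] as OpenCV has them; the pictures are not rectified), "view" (4x4, takes a point from world to camera coordinates). Camera axes: x right, y up, looking along -z (the intrinsics and any distortion apply to the point x, -y, -z); pixel columns grow to the right and rows downward; lengths in m; the calibration is good to about 2 mm. A picture is of the moment at which its call begins. camera_model takes no time and is no camera call.
- manip.job_done(): hands the job in; it is judged then, once.
Trained networks look in the newest picture that a camera, given by its name, has taken for a name from the list of things; names that differ only in an ending like _2 or _b are one class to them, and where a whole thing is asked for, a point or a joint stands for the part that bears it (a point fixed in the world has none). Each returns a list of dicts, best first, with "p" (0 to 1); they miss things now and then, are a little off and sometimes report something else, mostly with a low value. They report only what shows in the picture. A call takes as long as a camera call.
- models.look_for(camera, query): "point" ([x, y, z] in m, in the coordinates of the camera as it stood for that picture, good to about 4 mm: the middle of the surface that is visible of it).
The state is a dict: "clock": time; "joint_pos": joint angles; "qvel": joint speeds; "joint_efforts": joint torques, N m; "tool_pos": TCP position; "tcp_rot": TCP orientation; "ft_force": force on the tool from outside, world axes, zero at the start; "moment": the same for the moment, N m; "grip_width": finger opening in m; "finger_force": force on a finger pad.
Only numpy, scipy, OpenCV 4.12 (cv2) and the standard library are available. Lean on these libraries where they do the work, as an engineer would, in place of code of your own. Each camera call takes 0.05 s, during which the arm holds its last target. There are 200 camera calls.

## Task

Load the loose steel thrust washer into the spring-fed washer feeder: lay it flat between the guide rods, on top of the washer that is already in there, and push it down against the spring until both orange catches have snapped back over it and hold it down by themselves. The bearing, the brass ring and the tape roll do not belong in the feeder.

Things in the scene. Friction and masses are not known exactly. Their poses are not given: they have to be found in the camera images.
- washer_center (a point): centre (half-way up) of the loose thrust washer: plain flat grey steel ring lying on the bench, 65 mm across, 9 mm thick, 0.12 kg, hole about 28 mm; take it across its outside. z = its axis. Not wanted: the thicker bearing (68 mm, 20 thick), toothed brass ring (71 mm, 10 thick), black tape roll (68 mm, 19 thick) near it.
- feeder_mouth (a point): point on the fixed feeder's upright axis, 70 mm above the bench, level with the flat undersides of the two orange catches; z up, x runs through both catches. Four 8 mm guide rods at x +-30, y +-24 mm, 2 mm clear of the washer, tapered tips 27 mm above the point. Fingers fit on the open +y and -y sides (gap 52 mm along x). Base plate 136 x 94 x 12 mm.
- loaded_top (a point): centre of the top face of the washer already in the feeder, 1 mm under feeder_mouth, on the blue follower. Catches: 16 mm wide, 19 mm high, noses 5 mm over the rim, sloped tops that a pressed washer spreads. A washer laid in rests on these slopes or on this washer, underside 0 to 13 mm above feeder_mouth; it is caught once its top is below feeder_mouth: push it 4 to 8 mm below (about 8 to 15 N).
- follower (a joint): how far the spring-loaded follower under the stack is pushed down, m: 0 at the start (upper stop), about 0.008 with a second washer held under the catches, 0.024 at its lower stop. Spring 6 N at 0, 300 N/m.

How it is judged:
By the outcome, as a careful person would: the job done as asked, in the order asked, and still so for the second after the job is handed in, with the robot touching nothing.
It also fails if it takes over 43 s, if anything falls off the work surface, if the arm or the gripper's body presses on something with over 40 N, if the wrist force passes 120 N, or if a joint passes its speed limit or range.

## Working session

There is one attempt and no reset: what is moved stays moved. The work goes in short steps, Python scripts to look and compute and a tool call to move; the robot and the scene stay as the last step left them, time stands still between calls to the robot, and variables do not carry over. Pictures are saved under pics/ and viewed, at most 10 in all, crops included, and the job is handed in when it is done.

Besides the shell and the picture viewer there is one more tool, called after ">>>" as a command line: name --argument value ..., lists and objects as JSON in quotes. move_arm: Moves the arm, as the interface text tells. Its arguments: {"type":"object","properties":{"commands":{"type":"array"}},"required":["commands"]}

```bash
mkdir -p pics
cat > h.py <<'E'
import numpy as np, cv2
from plant import observe, capture, camera_model, manip, models
def toworld(cam,p):
    V=np.array(camera_model(cam)["view"]); return (np.linalg.inv(V)@np.r_[p,1])[:3]
def K(cam):
    m=camera_model(cam); f=210/np.tan(np.radians(m["vertical_fov"])/2)
    return np.array([[f,0,m["cx"]],[0,f,m["cy"]],[0,0,1]]),np.array(m["distortion"],float),np.array(m["view"])
def proj(cam,P):
    k,d,V=K(cam); c=(V[:3,:3]@np.array(P,float).reshape(-1,3).T).T+V[:3,3]
    c=c*[1,-1,-1]; return cv2.projectPoints(c,np.zeros(3),np.zeros(3),k,d)[0].reshape(-1,2)
def pix2plane(cam,uv,z):
    k,d,V=K(cam); n=cv2.undistortPoints(np.array(uv,float).reshape(-1,1,2),k,d).reshape(-1,2)
    R=V[:3,:3].T; o=-R@V[:3,3]; r=(R@np.c_[n[:,0],-n[:,1],-np.ones(len(n))].T).T
    return o+r*((z-o[2])/r[:,2])[:,None]
def tw(s=None):
    from scipy.spatial.transform import Rotation as R
    s=s or observe(); q=np.array(s["tcp_rot"]); return np.array(s["tool_pos"]),R.from_quat(np.r_[q[1:],q[0]]).as_matrix()
E
python3 - <<'E'
from h import *
for c in ("side","top"):
    cv2.imwrite(f"pics/{c}0.png",capture(c)); 
    V=np.array(camera_model(c)["view"]);print(c,-V[:3,:3].T@V[:3,3],-V[2,:3],camera_model(c)["vertical_fov"])
    for q in ("washer_center","feeder_mouth","loaded_top","follower"):
        for r in models.look_for(c,q)[:3]: print(c,q,round(r["p"],2),toworld(c,r["point"]).round(4),proj(c,toworld(c,r["point"])).round())
p,R=tw();print(p,R.round(3),observe())
E
```

```text
side [0.31645789 0.58492    0.64030225] [ 0.24007308 -0.72168662 -0.64925599] 52.26919811204606
side washer_center 0.86 [ 0.5661 -0.2614  0.0133] [[284. 169.]]
side feeder_mouth 0.69 [0.5475 0.1153 0.0254] [[237. 279.]]
side loaded_top 0.74 [0.5535 0.094  0.0709] [[236. 253.]]
top [ 0.29510095 -0.01087605  1.0857716 ] [ 0.21239563 -0.0037155  -0.97717669] 49.76995697537981
top washer_center 0.59 [ 0.566  -0.2724  0.0128] [[387. 186.]]
top feeder_mouth 0.86 [0.5369 0.0926 0.0104] [[238. 203.]]
top loaded_top 0.72 [0.5546 0.0919 0.0732] [[235. 189.]]
[ 0.28256383 -0.5853733   0.25627261] [[ 0.901  0.435 -0.   ]
 [ 0.435 -0.901 -0.   ]
 [-0.     0.    -1.   ]] {'clock': 0.5, 'joint_pos': array([ 1.07800141,  0.46751533, -0.01159411,  1.6027188 ,  0.00601807,
        1.07137376, -0.05629976]), 'qvel': array([ 6.89715667e-04, -5.16094999e-04, -6.25030855e-04,  4.44091369e-04,
       -1.96857453e-03,  1.42438850e-03,  9.59884268e-06]), 'joint_efforts': array([-6.16576617e-04, -5.31774080e+01,  2.13437446e-02, -2.51409674e+01,
        1.14830240e-02,  2.01325434e-03, -3.43676106e-05]), 'tool_pos': array([ 0.28256383, -0.5853733 ,  0.25627261]), 'tcp_rot': array([ 1.72979317e-05,  9.74824518e-01,  2.22973448e-01, -2.52166256e-05]), 'ft_force': array([-0.46165247,  0.10866066,  0.02050946]), 'moment': array([ 0.02740215, -0.02339118, -0.04060656]), 'finger_force': 0.0, 'grip_width': 0.08556776835762309}
```

View pics/top0.png

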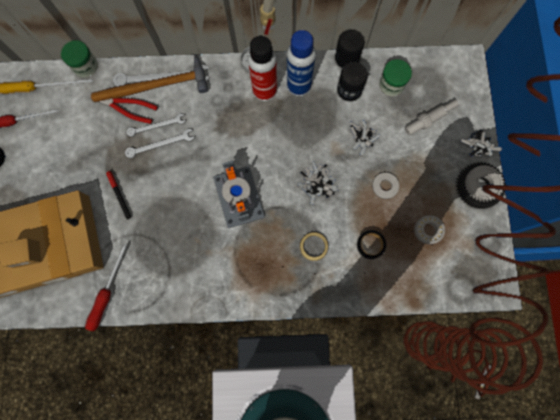

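View pics/side0.png

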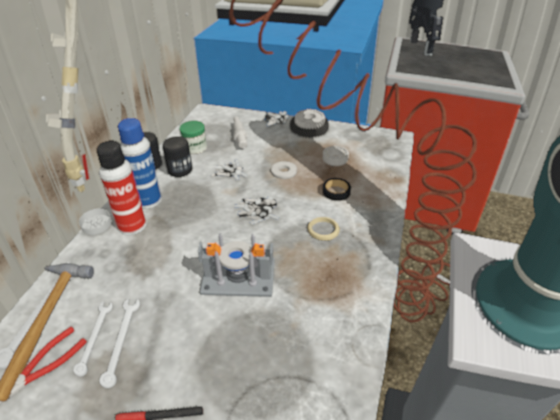

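The top view shows the feeder at (238,193), brass ring (314,246), tape roll (371,242), and two grey rings at (386,186) and (430,230). In the side view the grey rings are at (284,169) and (335,157). I need a close-up to tell washer from bearing.

Run:
```python
from h import *
t=cv2.imread("pics/top0.png");s=cv2.imread("pics/side0.png")
def c(im,u,v,r,g=1): 
    x=cv2.resize(im[v-r:v+r,u-r:u+r],(390,290) if 0 else (290,290),interpolation=cv2.INTER_CUBIC); return np.clip(x*float(g),0,255).astype(np.uint8)
row1=np.hstack([c(t,386,186,25),c(t,430,230,25,1.6),c(t,240,193,36)][:2]+[cv2.resize(c(t,240,193,36),(210,210)).copy() if 0 else c(t,240,193,36)[:, :210]])
row2=np.hstack([c(s,284,169,25),c(s,335,157,25,1.6),c(s,237,262,40)[:, :210]])
t=cv2.imread("pics/top0.png")
cv2.imwrite("pics/crop1.png",np.vstack([row1,row2]))
for u in ([386,186],[430,230]):
    print(pix2plane("top",u,.0095))
for u in ([284,169],[335,157]): print(pix2plane("side",u,.0095))
```

```text
[[ 0.56578902 -0.27115182  0.0095    ]]
[[ 0.45297739 -0.36760707  0.0095    ]]
[[ 0.56767652 -0.26809409  0.0095    ]]
[[ 0.4537181  -0.35756966  0.0095    ]]
```

View pics/crop1.png

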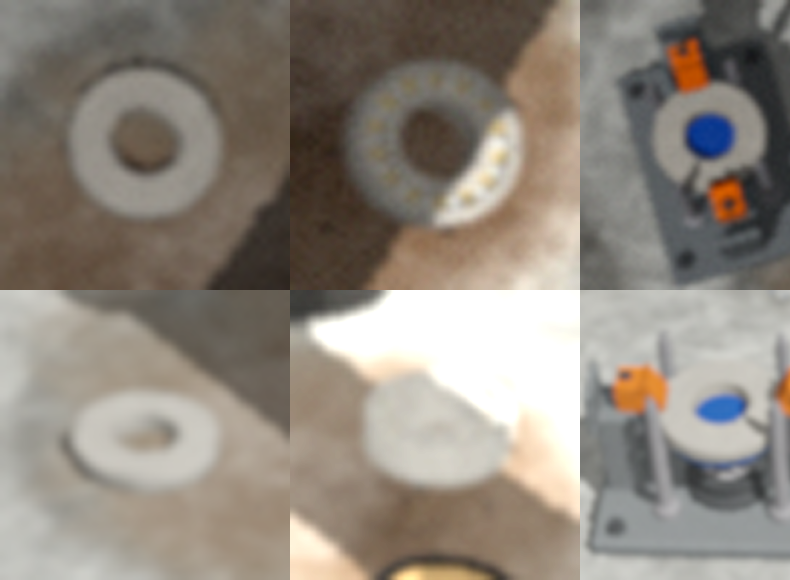

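The ring at (386,186) top / (284,169) side is plain and thin, so it is the washer. The one at (430,230) shows balls, so it is the bearing. Next I'll measure the washer and the feeder axes precisely.

Run:
```python
from h import *
for cam,box in (("top",(205,260,155,225)),("side",(195,280,225,270))):
    im=cv2.imread(f"pics/{cam}0.png"); h=cv2.cvtColor(im,cv2.COLOR_BGR2HSV)
    m=((h[...,0]>5)&(h[...,0]<20)&(h[...,1]>170)&(h[...,2]>110)).astype(np.uint8); M=np.zeros_like(m); M[box[2]:box[3],box[0]:box[1]]=1; m*=M
    n,l,st,ce=cv2.connectedComponentsWithStats(m)
    for i in range(1,n):
        if st[i,4]>8:print(cam,"orange",st[i],ce[i].round(1),pix2plane(cam,ce[i],.082).round(4))
    b=((h[...,0]>100)&(h[...,0]<130)&(h[...,1]>150)&(M>0)).astype(np.uint8)
    n,l,st,ce=cv2.connectedComponentsWithStats(b)
    for i in range(1,n):
        if st[i,4]>8:print(cam,"blue",st[i],ce[i].round(1),pix2plane(cam,ce[i],.065).round(4))
# washer: subpixel outline against template projected: fit centre by max gradient contrast
from scipy.optimize import minimize
a=np.linspace(0,2*np.pi,120)
def fit(cam,c0,z,R,lo):
    g=cv2.GaussianBlur(cv2.cvtColor(cv2.imread(f"pics/{cam}0.png"),cv2.COLOR_BGR2GRAY).astype(np.float32),(0,0),.7)
    def s(x,r): 
        p=proj(cam,np.c_[x[0]+r*np.cos(a),x[1]+r*np.sin(a),0*a+z]).astype(np.float32); return cv2.remap(g,p[:,0].copy().reshape(-1,1),p[:,1].copy().reshape(-1,1),1).ravel()
    f=lambda x:-np.mean(s(x,R-.004)-s(x,R+.004)) - np.mean(s(x,.018)-s(x,.010))
    best=min(((f((c0[0]+i*.001,c0[1]+j*.001)),c0[0]+i*.001,c0[1]+j*.001) for i in range(-10,11) for j in range(-10,11)))
    return best
print("washer",fit("top",(.566,-.270),.009,.0325,0),fit("side",(.566,-.268),.009,.0325,0))
print("loaded",fit("top",(.5546,.092),.069,.0325,0))
```

```text
top orange [226 167  10  13  80] [230.5 173.2] [[0.5911 0.1017 0.082 ]]
top orange [236 202   9  10  61] [240.3 206.2] [[0.5127 0.0805 0.082 ]]
top blue [231 186  11  10  87] [235.9 190.3] [[0.5545 0.0917 0.065 ]]
side orange [207 244  13  11  96] [212.8 249. ] [[0.5932 0.1052 0.082 ]]
side orange [252 245  11  11  94] [257.2 250.5] [[0.5145 0.0857 0.082 ]]
side blue [230 252  12   6  53] [235.8 254.4] [[0.5552 0.0911 0.065 ]]Traceback (most recent call last):
  File "<stdin>", line 22, in <module>
  File "<stdin>", line 20, in fit
  File "<stdin>", line 20, in <genexpr>
  File "<stdin>", line 19, in <lambda>
  File "<stdin>", line 18, in s
  File "h.py", line 9, in proj
    k,d,V=K(cam); c=(V[:3,:3]@np.array(P,float).reshape(-1,3).T).T+V[:3,3]
          ~^^^^^
  File "h.py", line 6, in K
    m=camera_model(cam); f=210/np.tan(np.radians(m["vertical_fov"])/2)
ValueError: time passes only in moves, steps and waits
```

```bash
sed -i 's/^def K(cam):/import functools\n@functools.lru_cache\ndef K(cam):/' h.py
python3 - <<'E'
from h import *
a=np.linspace(0,2*np.pi,90)
def fit(cam,c0,z,R):
    g=cv2.GaussianBlur(cv2.cvtColor(cv2.imread(f"pics/{cam}0.png"),cv2.COLOR_BGR2GRAY).astype(np.float32),(0,0),.7)
    def s(x,r): 
        p=proj(cam,np.c_[x[0]+r*np.cos(a),x[1]+r*np.sin(a),0*a+z]).astype(np.float32); return cv2.remap(g,p[:,0].copy().reshape(-1,1),p[:,1].copy().reshape(-1,1),1).ravel()
    f=lambda x:-np.mean(s(x,R-.004)-s(x,R+.004)) - np.mean(s(x,.018)-s(x,.010))
    return min(((f((c0[0]+i*.001,c0[1]+j*.001)),c0[0]+i*.001,c0[1]+j*.001) for i in range(-10,11) for j in range(-10,11)))
print("washer",fit("top",(.566,-.270),.009,.0325),fit("side",(.566,-.268),.009,.0325))
print("loaded",fit("top",(.5546,.092),.069,.0325),fit("side",(.5546,.092),.069,.0325))
E
```

```text
washer (np.float32(-92.714554), 0.568, -0.27) (np.float32(-60.497265), 0.568, -0.271)
loaded (np.float32(-130.79602), 0.5536, 0.092) (np.float32(-91.361725), 0.5536, 0.093)
```

Run:
```python
from h import *
def tri(a,b):
    A=[];o=[]
    for cam,uv in (("top",a),("side",b)):
        p0=pix2plane(cam,[uv],0.0)[0];p1=pix2plane(cam,[uv],.3)[0];d=p1-p0;A.append(d/np.linalg.norm(d));o.append(p0)
    t=np.linalg.lstsq(np.c_[A[0],-A[1]],o[1]-o[0],rcond=None)[0]
    P=o[0]+t[0]*A[0];Q=o[1]+t[1]*A[1]; return ((P+Q)/2).round(3),np.linalg.norm(P-Q).round(3)
print("coil bottom",tri((420,345),(405,318)))
for b in ((430,240),(450,170)): print("coil",[tri(a,b) for a in ((450,345),(490,350),(540,360))])
for b in ((425,110),(380,90),(330,95),(290,50),(250,30)): print("hose",b,[tri(a,b) for a in ((480,240),(505,215),(480,185),(530,140),(520,100))])
print(proj("top",[.283,-.585,.256]),proj("side",[.283,-.585,.256]),proj("top",[[.4,-.585,.256],[.45,-.4,.3]]))
```

```text
coil bottom (array([ 0.113, -0.57 , -0.878]), np.float64(0.021))
coil [(array([ 0.141, -0.513, -0.36 ]), np.float64(0.016)), (array([ 0.105, -0.713, -0.542]), np.float64(0.01)), (array([ 0.037, -1.042, -0.841]), np.float64(0.016))]
coil [(array([ 0.172, -0.384,  0.01 ]), np.float64(0.03)), (array([ 0.15 , -0.509, -0.072]), np.float64(0.026)), (array([ 0.112, -0.694, -0.192]), np.float64(0.012))]
hose (425, 110) [(array([ 0.327, -0.39 ,  0.183]), np.float64(0.155)), (array([ 0.349, -0.434,  0.178]), np.float64(0.211)), (array([ 0.374, -0.35 ,  0.239]), np.float64(0.259)), (array([ 0.403, -0.394,  0.267]), np.float64(0.355)), (array([ 0.421, -0.314,  0.341]), np.float64(0.41))]
hose (380, 90) [(array([ 0.383, -0.402,  0.195]), np.float64(0.038)), (array([ 0.41 , -0.465,  0.173]), np.float64(0.087)), (array([ 0.433, -0.392,  0.22 ]), np.float64(0.146)), (array([ 0.476, -0.48 ,  0.212]), np.float64(0.239)), (array([ 0.494, -0.408,  0.278]), np.float64(0.308))]
hose (330, 95) [(array([ 0.447, -0.415,  0.156]), np.float64(0.081)), (array([ 0.483, -0.5  ,  0.114]), np.float64(0.037)), (array([ 0.508, -0.439,  0.148]), np.float64(0.034)), (array([ 0.575, -0.581,  0.096]), np.float64(0.125)), (array([ 0.599, -0.517,  0.156]), np.float64(0.211))]
hose (290, 50) [(array([ 0.476, -0.33 ,  0.305]), np.float64(0.181)), (array([ 0.511, -0.403,  0.272]), np.float64(0.153)), (array([ 0.538, -0.374,  0.277]), np.float64(0.087)), (array([ 0.61 , -0.517,  0.223]), np.float64(0.025)), (array([ 0.645, -0.498,  0.241]), np.float64(0.058))]
hose (250, 30) [(array([ 0.501, -0.271,  0.377]), np.float64(0.263)), (array([ 0.537, -0.337,  0.349]), np.float64(0.243)), (array([ 0.566, -0.325,  0.339]), np.float64(0.181)), (array([ 0.643, -0.466,  0.286]), np.float64(0.137)), (array([ 0.689, -0.474,  0.281]), np.float64(0.059))]
[[602.86809037 297.2670209 ]] [[420.56554169  43.87820276]] [[591.30743012 232.98232885]
 [499.73899107 205.2704253 ]]
```

Run:
```python
from h import *
t=cv2.imread("pics/top0.png")[0:400,440:560];s=cv2.imread("pics/side0.png")[0:330,220:500]
t=cv2.resize(t,(180,600),interpolation=cv2.INTER_CUBIC);s=cv2.resize(s,(509,600),interpolation=cv2.INTER_CUBIC)
cv2.imwrite("pics/hose.png",np.hstack([t,s]))
```

```text
(no output)
```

View pics/hose.png

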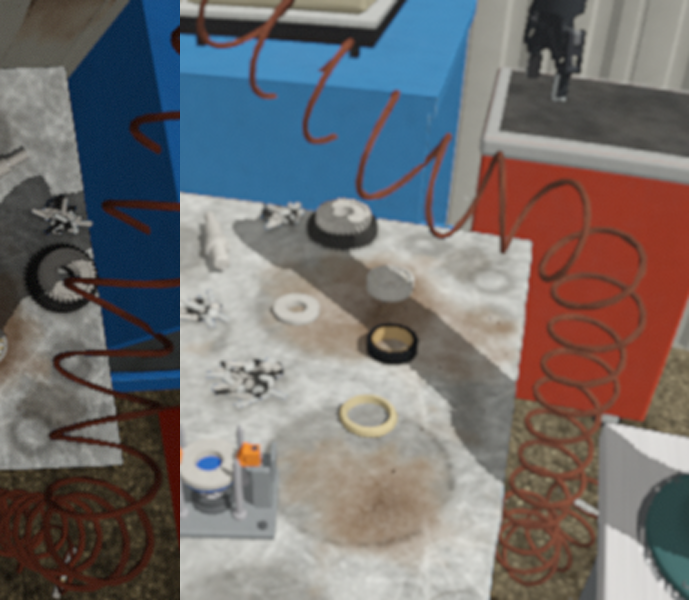

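The crop shows the hose as a helix sagging from upper left to the coil in front of the bench. Its loop tips are at top-view (473,290)…(557,27) and side-view (421,149)…(268,53). I'll pair them up to get heights.

Run:
```python
from h import *
def tri(a,b):
    A=[];o=[]
    for cam,uv in (("top",a),("side",b)):
        p0=pix2plane(cam,[uv],0.0)[0];p1=pix2plane(cam,[uv],.3)[0];d=p1-p0;A.append(d/np.linalg.norm(d));o.append(p0)
    t=np.linalg.lstsq(np.c_[A[0],-A[1]],o[1]-o[0],rcond=None)[0]
    P=o[0]+t[0]*A[0];Q=o[1]+t[1]*A[1]; return ((P+Q)/2).round(2),np.linalg.norm(P-Q).round(3)
for a in [(473,290),(477,237),(487,190),(510,137),(528,83),(557,27)]:
    r=[(tri(a,b)+(b,)) for b in [(440,170),(421,149),(399,138),(357,129),(319,105),(289,74),(268,53),(240,20)]]
    for x in sorted(r,key=lambda x:x[1])[:2]: print(a,*x)
```

```text
(473, 290) [ 0.3  -0.44  0.05] 0.009 (399, 138)
(473, 290) [ 0.27 -0.44  0.03] 0.072 (421, 149)
(477, 237) [ 0.42 -0.46  0.04] 0.013 (357, 129)
(477, 237) [ 0.47 -0.42  0.12] 0.098 (319, 105)
(487, 190) [ 0.53 -0.48  0.09] 0.0 (319, 105)
(487, 190) [ 0.55 -0.42  0.2 ] 0.094 (289, 74)
(510, 137) [ 0.63 -0.51  0.16] 0.004 (289, 74)
(510, 137) [ 0.64 -0.47  0.22] 0.065 (268, 53)
(528, 83) [ 0.71 -0.54  0.21] 0.035 (268, 53)
(528, 83) [ 0.72 -0.48  0.3 ] 0.063 (240, 20)
(557, 27) [ 0.8  -0.57  0.28] 0.023 (240, 20)
(557, 27) [ 0.78 -0.61  0.2 ] 0.138 (268, 53)
```

>>> move_arm --commands '[[[0,0,0,0,0,-45,88],[0,0,2,60,-25,-45,88],[0,0,11.3,394,-160,-45,88],[0,0,11.3,394,-160,-45,88],[0,0,11.3,394,-160,-45,88],[0,0,11.3,394,-160,-45,88],[0,0,11.3,394,-160,-45,88],[0,0,11.3,394,-160,-45,88],[0,0,11.3,394,-160,-45,88],[0,0,11.3,394,-160,-45,88]]]'

```text
clock: 1.5
tool_pos: [0.5709, -0.2649, 0.3014]
tcp_rot: [-0.001, 0.992, 0.129, 0.001]
ft_force: [0.8, -1.2, 0.1]
grip_width: 0.0754
finger_force: 0.0
```

>>> move_arm --commands '[[[0,0,0,0,0,50,88],[0,0,0,0,0,100,88],[0,0,0,0,0,150,88],[0,0,0,0,0,200,88],[0,0,0,0,0,241,88],[0,0,0,0,0,241,88],[0,0,0,0,0,241,88]]]'

```text
clock: 2.2
tool_pos: [0.5681, -0.2701, 0.0606]
tcp_rot: [-0.0, 0.992, 0.126, -0.0]
ft_force: [-0.4, -1.0, 0.9]
grip_width: 0.0751
finger_force: 0.0
```

Run:
```python
from h import *
s=capture("side");t=capture("top");p,R=tw();print(p,R.round(3))
for c,im in (("side",s),("top",t)): cv2.imwrite(f"pics/{c}1.png",im)
def cr(c,im):
    P=[p+R@[0,y,z] for y in (-.0377,.0377) for z in (.012,.025)]+[p*0+[.568,-.2705,.009]]
    im=cv2.resize(im,None,fx=4,fy=4,interpolation=cv2.INTER_CUBIC)
    q=proj(c,P)*4
    print(c,(q/4).round(1).tolist())
    for x in q: cv2.circle(im,(int(x[0]),int(x[1])),3,(0,0,255),-1)
    u,v=q[4].astype(int); return im[max(v-280,0):max(v-280,0)+480,u-200:u+200]
cv2.imwrite("pics/a1.png",np.hstack([cr("side",s),cr("top",t)]))
```

```text
[ 0.56978719 -0.27079502  0.06316623] [[ 0.968  0.25   0.004]
 [ 0.25  -0.968 -0.002]
 [ 0.004  0.003 -1.   ]]
side [[282.9, 163.2], [282.9, 167.6], [283.9, 146.4], [283.9, 150.6], [284.1, 168.6]]
top [[374.5, 184.3], [373.4, 185.7], [404.6, 175.5], [403.2, 177.0], [385.6, 185.2]]
```

View pics/a1.png

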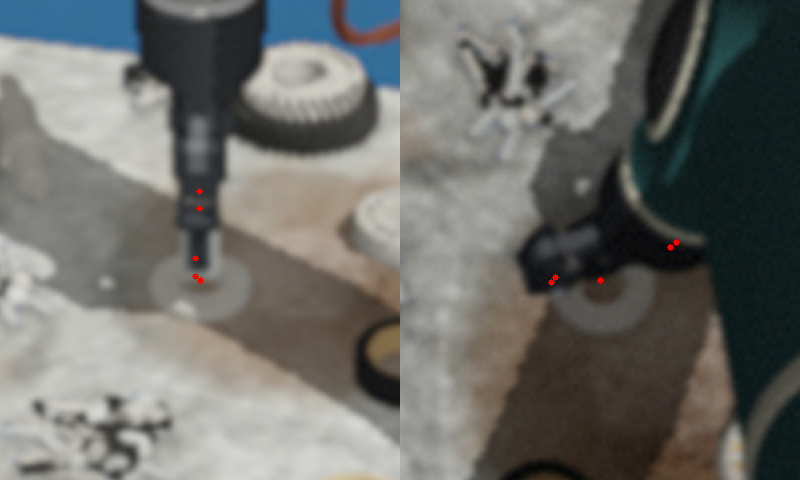

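The side crop shows the near fingertip at about (200,268), centred over the washer at (200,285). The tips stand about 19 mm ahead of the TCP at this opening. I'll descend carefully.

>>> move_arm --commands '[[[0,0,0,0,0,30,88],[0,0,0,0,0,30,88],[0,0,0,0,0,32,88],[0,0,0,0,0,32,88],[0,0,0,0,0,32,88]]]'

```text
clock: 2.8
tool_pos: [0.5687, -0.2704, 0.0299]
tcp_rot: [0.001, 0.992, 0.126, 0.001]
ft_force: [0.3, -0.7, 0.8]
grip_width: 0.0753
finger_force: 0.0
```

>>> move_arm --commands '[[[0,0,0,0,0,2,88],[0,0,0,0,0,2,88],[0,0,0,0,0,2,88]]]'

```text
clock: 3.1
tool_pos: [0.5679, -0.27, 0.0264]
tcp_rot: [0.0, 0.992, 0.126, 0.0]
ft_force: [-0.4, 0.2, 0.8]
grip_width: 0.0753
finger_force: 0.0
```

>>> move_arm --commands '[[[0,0,0,0,0,2,88],[0,0,0,0,0,2,88],[0,0,0,0,0,2,88]]]'

```text
clock: 3.4
tool_pos: [0.5678, -0.27, 0.0241]
tcp_rot: [-0.0, 0.992, 0.126, -0.0]
ft_force: [0.0, 0.2, -0.5]
grip_width: 0.075
finger_force: 0.0
```

>>> move_arm --commands '[[[0,0,0,0,0,0,80],[0,0,0,0,0,0,80],[0,0,0,0,0,0,80]]]'

```text
clock: 3.7
tool_pos: [0.5679, -0.27, 0.0243]
tcp_rot: [0.0, 0.992, 0.126, 0.0]
ft_force: [0.1, 0.1, -0.1]
grip_width: 0.0681
finger_force: 0.0
```

>>> move_arm --commands '[[[0,0,0,0,0,1,78],[0,0,0,0,0,1,78],[0,0,0,0,0,1,78]]]'

```text
clock: 4.0
tool_pos: [0.5678, -0.27, 0.0232]
tcp_rot: [-0.0, 0.992, 0.126, -0.0]
ft_force: [-0.3, 1.0, -0.7]
grip_width: 0.0664
finger_force: 0.0
```

>>> move_arm --commands '[[[0,0,0,0,0,1.5,78],[0,0,0,0,0,1.5,78],[0,0,0,0,0,1.5,78]]]'

```text
clock: 4.3
tool_pos: [0.5678, -0.27, 0.0217]
tcp_rot: [-0.0, 0.992, 0.126, -0.0]
ft_force: [0.8, 0.1, 0.1]
grip_width: 0.0665
finger_force: 0.0
```

>>> move_arm --commands '[[[0,0,0,0,0,0,60],[0,0,0,0,0,0,60],[0,0,0,0,0,0,60],[0,0,0,0,0,0,60],[0,0,0,0,0,0,60]]]'

```text
clock: 4.8
tool_pos: [0.568, -0.2702, 0.0226]
tcp_rot: [0.0, 0.992, 0.126, 0.0]
ft_force: [-2.3, -0.1, 5.7]
grip_width: 0.0606
finger_force: 64.0
```

>>> move_arm --commands '[[[0,0,0,0,0,-10,60],[0,0,0,0,0,-40,60],[0,0,0,0,0,-90,60],[0,0,0,0,0,-138,60],[0,0,0,0,0,-138,60],[0,0,0,0,0,-138,60]]]'

```text
clock: 5.4
tool_pos: [0.5683, -0.2702, 0.1615]
tcp_rot: [0.001, 0.992, 0.126, 0.001]
ft_force: [-0.7, -0.6, -1.4]
grip_width: 0.0608
finger_force: 65.5
```

Run:
```python
from h import *
s=capture("side");t=capture("top");p,R=tw();print(p,R.round(3),observe()["ft_force"])
for c,im in (("side",s),("top",t)): cv2.imwrite(f"pics/{c}2.png",im)
def cr(c,im):
    im=cv2.resize(im,None,fx=5,fy=5,interpolation=cv2.INTER_CUBIC)
    q=proj(c,[p+R@[0,0,.02]])*5; print(q/5)
    u,v=q[0].astype(int); v=max(v-250,0);u=max(u-200,0);return im[v:v+480,u:u+400]
cv2.imwrite("pics/a2.png",np.hstack([cr("side",s),cr("top",t)]))
```

```text
[ 0.56674028 -0.26962913  0.15857591] [[ 0.968  0.25  -0.002]
 [ 0.25  -0.968  0.001]
 [-0.002 -0.001 -1.   ]] [ 0.05903761  0.67464397 -1.47837878]
[[284.36545543 123.9750163 ]]
[[398.2952132  170.66843789]]
```

View pics/a2.png

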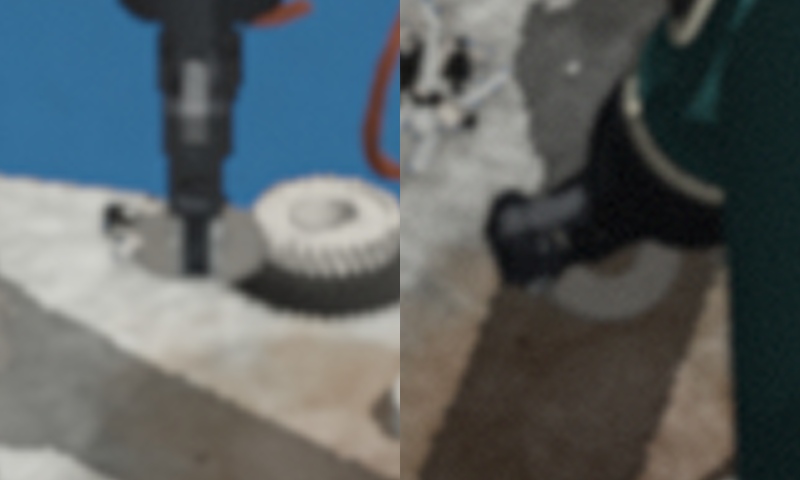

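Run:
```python
from h import *
a=np.linspace(0,2*np.pi,120)
p=np.array([.5679,-.2700,.1598]);z0=p[2]-.0218
for c,u0,v0 in (("side",284.3655,123.975),("top",398.298,170.668)):
    ou=max(int(u0*5)-200,0);ov=max(int(v0*5)-250,0)
    for dx in (0,-.003):
        x,y=p[0]+dx*.968,p[1]+dx*.25
        P=np.vstack([np.c_[x+.0325*np.cos(a),y+.0325*np.sin(a),0*a+z] for z in (z0,z0+.009)])
        q=proj(c,P)*5-[ou,ov]; print(c,dx,"u",q[:,0].min().round(),q[:,0].max().round(),"v",q[:,1].min().round(),q[:,1].max().round())
    g=cv2.cvtColor(cv2.imread(f"pics/{c}2.png"),cv2.COLOR_BGR2GRAY)
    if c=="side":
        for v in (46,48,50): r=(ov//5)+v; print("row",r,list(g[r,ou//5+22:ou//5+60]), "start",(ou//5+22)*5-ou)
    else:
        for u in (38,42,46): k=ou//5+u; print("col",k*5-ou,list(g[ov//5+48:ov//5+70,k]),"start",(ov//5+48)*5-ov)
```

```text
side 0 u 129.0 268.0 v 201.0 286.0
side -0.003 u 136.0 274.0 v 201.0 286.0
row 119 [np.uint8(102), np.uint8(113), np.uint8(118), np.uint8(120), np.uint8(122), np.uint8(123), np.uint8(124), np.uint8(125), np.uint8(125), np.uint8(125), np.uint8(123), np.uint8(122), np.uint8(122), np.uint8(117), np.uint8(94), np.uint8(61), np.uint8(39), np.uint8(39), np.uint8(44), np.uint8(65), np.uint8(107), np.uint8(134), np.uint8(135), np.uint8(127), np.uint8(126), np.uint8(127), np.uint8(128), np.uint8(127), np.uint8(126), np.uint8(131), np.uint8(152), np.uint8(179), np.uint8(192), np.uint8(198), np.uint8(201), np.uint8(199), np.uint8(193), np.uint8(184)] start 109
row 121 [np.uint8(143), np.uint8(130), np.uint8(135), np.uint8(158), np.uint8(169), np.uint8(162), np.uint8(145), np.uint8(130), np.uint8(125), np.uint8(124), np.uint8(124), np.uint8(126), np.uint8(131), np.uint8(125), np.uint8(97), np.uint8(62), np.uint8(40), np.uint8(41), np.uint8(46), np.uint8(69), np.uint8(107), np.uint8(129), np.uint8(127), np.uint8(123), np.uint8(124), np.uint8(128), np.uint8(129), np.uint8(129), np.uint8(129), np.u
[... 1077 characters left out ...]
nt8(49), np.uint8(49), np.uint8(51)] start 237
col 209 [np.uint8(17), np.uint8(14), np.uint8(17), np.uint8(31), np.uint8(46), np.uint8(52), np.uint8(56), np.uint8(62), np.uint8(75), np.uint8(83), np.uint8(83), np.uint8(86), np.uint8(83), np.uint8(83), np.uint8(85), np.uint8(78), np.uint8(65), np.uint8(51), np.uint8(52), np.uint8(52), np.uint8(55), np.uint8(57)] start 237
col 229 [np.uint8(17), np.uint8(33), np.uint8(48), np.uint8(56), np.uint8(57), np.uint8(62), np.uint8(69), np.uint8(81), np.uint8(85), np.uint8(84), np.uint8(84), np.uint8(82), np.uint8(86), np.uint8(84), np.uint8(82), np.uint8(72), np.uint8(59), np.uint8(51), np.uint8(50), np.uint8(53), np.uint8(58), np.uint8(56)] start 237
```

>>> move_arm --commands '[[[0,0,0,4,-20,0,60],[0,0,0,13,-60,0,60],[0,0,0,23,-105,0,60],[0,0,0,33,-150,0,60],[0,0,0,43,-195,0,60],[0,0,0,53,-240,0,60],[0,0,0,62,-285,0,60],[0,0,0,71,-325,0,60],[0,0,0,77.3,-354.2,0,60],[0,0,0,77.3,-354.2,0,60]]]'

```text
clock: 6.5
tool_pos: [0.5522, 0.0983, 0.1579]
tcp_rot: [-0.001, 0.991, 0.13, -0.002]
ft_force: [-0.1, 0.4, -1.7]
grip_width: 0.0607
finger_force: 65.5
```

>>> move_arm --commands '[[[0,0,0,0,0,15,60],[0,0,0,0,0,28,60],[0,0,0,0,0,28,60],[0,0,0,0,0,28,60]]]'

```text
clock: 6.9
tool_pos: [0.5537, 0.0909, 0.1305]
tcp_rot: [0.0, 0.992, 0.125, -0.001]
ft_force: [-0.6, 0.2, -0.5]
grip_width: 0.0611
finger_force: 65.5
```

Run:
```python
from h import *
s=capture("side");t=capture("top")
P=np.mean([tw()[0] for _ in range(1)],0);p,R=tw();print(p,R.round(3),observe()["ft_force"],observe()["grip_width"])
for c,im in (("side",s),("top",t)): cv2.imwrite(f"pics/{c}3.png",im)
def cr(c,im):
    im=cv2.resize(im,None,fx=5,fy=5,interpolation=cv2.INTER_CUBIC)
    q=proj(c,[[.5538,.0923,.09]])*5; print(q/5)
    u,v=q[0].astype(int); v=max(v-220,0);u=max(u-200,0);print(u,v);return im[v:v+480,u:u+400]
cv2.imwrite("pics/a3.png",np.hstack([cr("side",s),cr("top",t)]))
```

```text
[0.55446628 0.09151546 0.13174416] [[ 0.969  0.249  0.   ]
 [ 0.249 -0.969 -0.   ]
 [ 0.     0.    -1.   ]] [ 0.15496061 -0.70463927 -1.31175147] 0.06081615432054492
[[235.15719384 245.45630985]]
975 1007
[[234.44655013 187.93860359]]
972 719
```

View pics/a3.png

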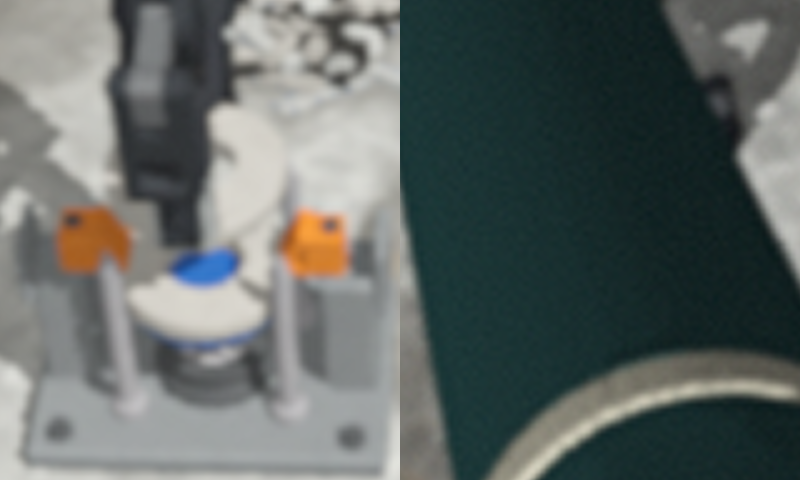

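The side crop shows the held washer's lit part spanning (210,105) to (285,180), possibly tilted in the grip. The top camera is blocked by the arm. I'll overlay the nominal outline to check.

Run:
```python
from h import *
from scipy.spatial.transform import Rotation as Ro
p=np.array([.5539,.0920,.1318]);R=tw()[1]
a=np.linspace(0,2*np.pi,80)
im=cv2.imread("pics/side3.png");im=np.clip((im/255.)**.6*255,0,255).astype(np.uint8)
f=7;big=cv2.resize(im,None,fx=f,fy=f,interpolation=cv2.INTER_CUBIC);b2=big.copy()
def dr(T,zs,r,col):
    for z in zs:
        P=p+np.array([0,0,-.0173])+(R@T@np.vstack([r*np.cos(a),r*np.sin(a),0*a+z])).T
        q=(proj("side",P)+.5)*f; cv2.polylines(b2,[q.astype(np.int32)],True,col,1)
dr(np.eye(3),(-.0045,.0045),.0325,(0,0,255))
for d,c in ((40,(0,255,0)),(-40,(255,0,255))): dr(Ro.from_euler("y",d,degrees=True).as_matrix(),(0,),.0325,c)
u,v=(proj("side",[[.5538,.0923,.11]])[0]*f).astype(int)
k=lambda m:m[v-260:v+250,u-195:u+195]
cv2.imwrite("pics/a4.png",np.hstack([k(big),k(b2)]))
```

```text
(no output)
```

View pics/a4.png

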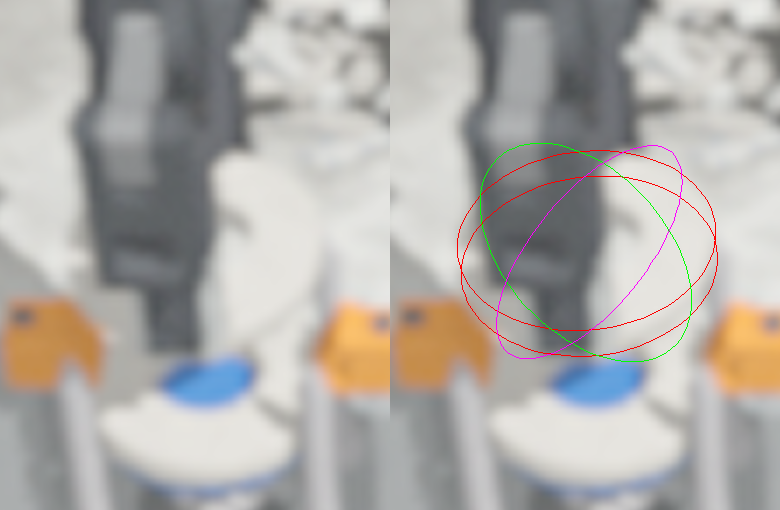

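The red nominal outline matches the visible washer: right edge at (322,230), shadowed left part at about (125,320). So it is held flat and centred to about 1 mm. I'll descend gently with force checks.

>>> move_arm --commands '[[[0,0,0,0,0,5,60],[0,0,0,0,0,10,60],[0,0,0,0,0,15,60],[0,0,0,0,0,18,60],[0,0,0,0,0,18,60],[0,0,0,0,0,18,60]]]'

```text
clock: 7.6
tool_pos: [0.5542, 0.0923, 0.1137]
tcp_rot: [0.0, 0.992, 0.126, -0.0]
ft_force: [-0.3, 1.0, -0.7]
grip_width: 0.061
finger_force: 65.5
```

>>> move_arm --commands '[[[0,0,0,0,0,3,60],[0,0,0,0,0,6,60],[0,0,0,0,0,6,60],[0,0,0,0,0,6,60]]]'

```text
clock: 8.0
tool_pos: [0.5541, 0.0923, 0.1076]
tcp_rot: [0.0, 0.992, 0.126, -0.0]
ft_force: [-0.3, -0.1, -1.6]
grip_width: 0.0608
finger_force: 65.5
```

>>> move_arm --commands '[[[0,0,0,0,0,3,60],[0,0,0,0,0,6,60],[0,0,0,0,0,6,60],[0,0,0,0,0,6,60]]]'

```text
clock: 8.4
tool_pos: [0.5541, 0.0922, 0.1016]
tcp_rot: [0.0, 0.992, 0.126, -0.0]
ft_force: [-0.6, -0.6, -1.1]
grip_width: 0.0609
finger_force: 65.5
```

>>> move_arm --commands '[[[0,0,0,0,0,3,60],[0,0,0,0,0,6,60],[0,0,0,0,0,6,60],[0,0,0,0,0,6,60]]]'

```text
clock: 8.8
tool_pos: [0.5539, 0.0922, 0.0954]
tcp_rot: [0.0, 0.992, 0.126, -0.0]
ft_force: [-0.3, 0.1, -1.1]
grip_width: 0.0609
finger_force: 65.5
```

>>> move_arm --commands '[[[0,0,0,0,0,2,60],[0,0,0,0,0,4,60],[0,0,0,0,0,4,60],[0,0,0,0,0,4,60]]]'

```text
clock: 9.2
tool_pos: [0.5543, 0.0923, 0.0917]
tcp_rot: [-0.0, 0.992, 0.126, 0.0]
ft_force: [0.6, 0.5, -0.7]
grip_width: 0.0606
finger_force: 65.5
```

>>> move_arm --commands '[[[0,0,0,0,0,2,60],[0,0,0,0,0,4,60],[0,0,0,0,0,4,60],[0,0,0,0,0,4,60]]]'

```text
clock: 9.6
tool_pos: [0.5543, 0.0923, 0.0879]
tcp_rot: [0.0, 0.992, 0.126, 0.0]
ft_force: [-1.3, -0.2, 2.9]
grip_width: 0.0607
finger_force: 66.0
```

>>> move_arm --commands '[[[0,0,0,0,0,2,60],[0,0,0,0,0,4,60],[0,0,0,0,0,4,60],[0,0,0,0,0,4,60]]]'

```text
clock: 10.0
tool_pos: [0.5543, 0.0923, 0.0836]
tcp_rot: [-0.0, 0.992, 0.126, 0.0]
ft_force: [-1.0, -0.0, 1.5]
grip_width: 0.061
finger_force: 65.9
```

>>> move_arm --commands '[[[0,0,0,0,0,2,60],[0,0,0,0,0,4,60],[0,0,0,0,0,4,60],[0,0,0,0,0,4,60]]]'

```text
clock: 10.4
tool_pos: [0.5543, 0.0923, 0.0801]
tcp_rot: [0.0, 0.992, 0.126, 0.0]
ft_force: [-1.1, -0.7, 8.1]
grip_width: 0.0604
finger_force: 66.4
```

>>> move_arm --commands '[[[0,0,0,0,0,1,60],[0,0,0,0,0,2,60],[0,0,0,0,0,2,60],[0,0,0,0,0,2,60]]]'

```text
clock: 10.8
tool_pos: [0.5543, 0.0923, 0.0782]
tcp_rot: [0.0, 0.992, 0.126, 0.0]
ft_force: [-1.2, -0.5, 7.6]
grip_width: 0.0607
finger_force: 66.4
```

Run:
```python
from h import *
s=capture("side");cv2.imwrite("pics/side5.png",s)
o=[]
for i in range(4): capture("side"); x=observe(); o.append(np.r_[x["tool_pos"],x["ft_force"],x["moment"]])
print(np.mean(o,0).round(4))
p=np.array([.5539,.0922,.0776]);R=tw()[1];a=np.linspace(0,2*np.pi,80)
im=np.clip((s/255.)**.6*255,0,255).astype(np.uint8);f=7;big=cv2.resize(im,None,fx=f,fy=f,interpolation=cv2.INTER_CUBIC);b2=big.copy()
for z in (-.0218,-.0128):
    q=(proj("side",p+np.c_[.0325*np.cos(a),.0325*np.sin(a),0*a+z])+.5)*f; cv2.polylines(b2,[q.astype(np.int32)],True,(0,0,255),1)
u,v=(proj("side",[[.5538,.0923,.065]])[0]*f).astype(int)
k=lambda m:m[v-250:v+250,u-195:u+195]
cv2.imwrite("pics/a5.png",np.hstack([k(big),k(b2)]))
```

```text
[ 5.5430e-01  9.2300e-02  7.8200e-02 -1.9785e+00 -9.3870e-01  6.8068e+00
  1.7000e-03  4.3420e-01 -1.2900e-02]
```

View pics/a5.png

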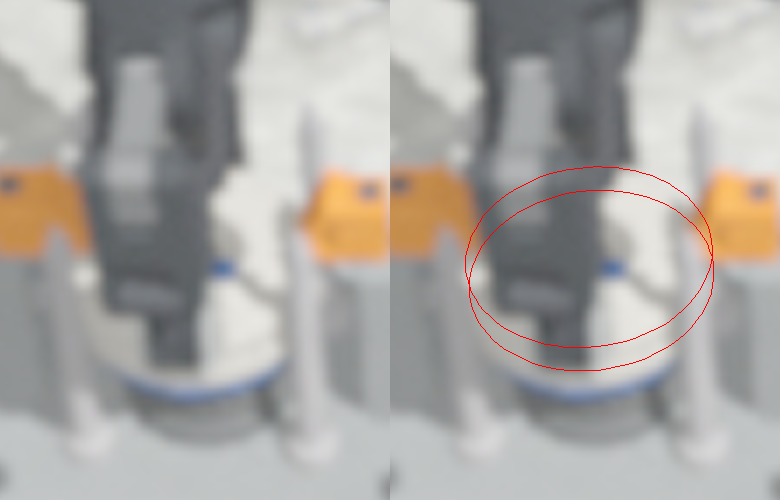

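The side view shows the washer below the catch noses at (90,255) and (310,235), on the depressed stack (blue follower rim at v≈390). I'll push 2 mm more, then release gently.

>>> move_arm --commands '[[[0,0,0,0,0,1,60],[0,0,0,0,0,2,60],[0,0,0,0,0,2,60],[0,0,0,0,0,2,60],[0,0,0,0,0,2,60]]]'

```text
clock: 11.55
tool_pos: [0.5543, 0.0923, 0.0763]
tcp_rot: [0.0, 0.992, 0.126, 0.0]
ft_force: [-3.0, -0.6, 8.1]
grip_width: 0.0611
finger_force: 66.5
```

>>> move_arm --commands '[[[0,0,0,0,0,0,88],[0,0,0,0,0,0,88],[0,0,0,0,0,0,88],[0,0,0,0,0,0,88],[0,0,0,0,0,0,88]]]'

```text
clock: 12.05
tool_pos: [0.5541, 0.0922, 0.0755]
tcp_rot: [0.0, 0.992, 0.126, -0.0]
ft_force: [0.6, -0.1, -0.1]
grip_width: 0.0752
finger_force: 0.0
```

>>> move_arm --commands '[[[0,0,0,0,0,-15,88],[0,0,0,0,0,-50,88],[0,0,0,0,0,-100,88],[0,0,0,0,0,-130,88],[0,0,0,0,50,-130,88],[0,0,0,0,100,-130,88],[0,0,0,0,150,-130,88],[0,0,0,0,200,-130,88],[0,0,0,0,240,-130,88],[0,0,0,0,240,-130,88]]]'

```text
clock: 13.05
tool_pos: [0.6143, -0.1486, 0.2068]
tcp_rot: [0.002, 0.993, 0.121, 0.0]
ft_force: [-0.4, 0.6, -0.3]
grip_width: 0.0751
finger_force: 0.0
```

Run:
```python
from h import *
s=capture("side");t=capture("top");cv2.imwrite("pics/side6.png",s);cv2.imwrite("pics/top6.png",t)
print(observe()["tool_pos"])
for c in ("side","top"):
  for q in ("follower","washer_center","loaded_top"):
    for r in models.look_for(c,q)[:2]: print(c,q,round(r["p"],2),toworld(c,r["point"]).round(4))
def k(im,c,f=8):
    u,v=proj(c,[[.5538,.0923,.065]])[0].astype(int); return cv2.resize(im[v-25:v+25,u-32:u+32],(395,300),interpolation=cv2.INTER_CUBIC)
g=lambda n:cv2.imread(f"pics/{n}.png")
cv2.imwrite("pics/a6.png",np.vstack([np.hstack([k(g("side0"),"side"),k(s,"side")]),np.hstack([k(g("top0"),"top"),k(t,"top")])]))
```

```text
[ 0.61403714 -0.14124081  0.20649058]
side washer_center 0.91 [0.5534 0.0994 0.074 ]
top follower 0.68 [0.555  0.0903 0.0622]
top washer_center 0.94 [0.5567 0.0875 0.0765]
```

View pics/a6.png

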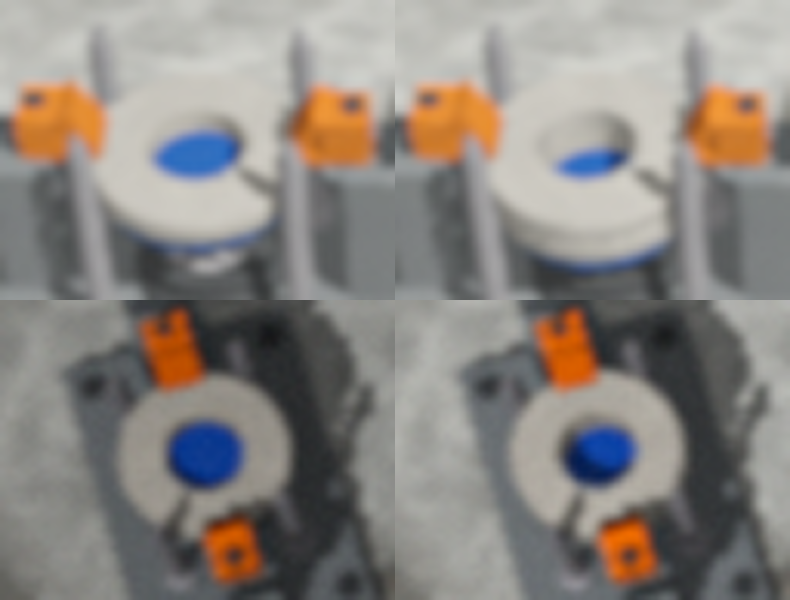

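The before/after crops show both catches back in their original positions over the rim. The two washers are stacked flat and the follower is pushed down (blue rim moved from v≈240 to v≈262). I'll hand the job in.

```bash
python3 -c "
from h import *
print(manip.job_done())"
```

```text
the job is handed in; nothing more can be done
None
```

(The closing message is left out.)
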